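# Clamp a mould insert in the spring-plunger holding fixture

## Task

Clamp the mould insert for microscope work: slide it along the fixture's bed all the way to the end stop under the bridge, then press the plunger's push bar fully down onto it against the spring and, while it is held down, shove the red lever so that the sliding bolt goes fully across over the yellow ear and keeps the plunger down when you let go. Leave the spray can, the blue tray and the screwdriver where they are.

Things in the scene. Friction and masses are not known exactly. Their poses are not given: they have to be found in the camera images.
- fixture: Fixed holding fixture; position and yaw vary. Origin on the bench (z 0) under the plunger axis; x = way the insert is pushed in, y along the bridge, z up. Steel base plate x -170 to 60, y -75 to 75 mm; its top, the bed, at z 15 mm. Two dark guide rails 61 mm apart inside, 10 mm wide, tops z 25 mm, run x -170 to 26 mm. All offsets below are in this frame
- bridge (a point): Middle of the top face of the grey bridge, the plunger's housing, fixed: x -20 to 42, y -75 to 75 mm, underside z 52, top z 72 mm. This point is at fixture x 11, y 0, z 72 mm. Under it the dark end stop has its face at fixture x 26 mm. Above it stand the push bar, the steel bolt (12 mm round, along y at x 28, z 90 mm) and the red lever, the highest part (z 114 mm)
- insert_mid (a point): Centre of the loose mould insert: copper-coloured block 84 (x) x 58 (y) x 22 mm high, 0.6 to 0.9 kg, flat on the bed between the rails (bottom at z 15 mm), square cavity with a steel core in the half nearer the robot. Its x is the fixture's x. Starts 35 to 75 mm short of home; pushed at the middle of its near end (42 mm behind this point) it slides with 3 to 7 N friction
- home (a point): Fixed point of the fixture where insert_mid lies when the insert is fully home against the end stop: fixture x -16, y 0, z 26 mm. The insert's near end is then at x -58 mm, 38 mm clear of the bridge. Axes as the fixture
- plunger (a joint): How far the plunger is pressed down, m: 0 up, 0.014 bottomed. Its rubber foot (22 mm across) hangs at z 46.5 mm when up and meets the insert's top at 0.0095. About 4 N starts it; about 14 N at 0.013. From 0.012 on, the yellow ear is low enough for the bolt to pass over; trapped by the bolt it rests at about 0.0115. Let go without the bolt it springs back to 0
- press_strip (a point): Point on top of the plunger's steel push bar, on its black strip, free of the lever: fixture x 0, y -34 mm, z 96 mm when up; moves down with the plunger. The bar's flat top is 34 mm wide (x -17 to 17) and 124 mm long (y -62 to 62 mm); it may be pressed anywhere along it and does not tilt. Axes as the fixture
- ear (a point): Middle of the top of the yellow ear on the push bar, level with the bar and moving with it: fixture x 26, y 52.5 mm, z 96 mm when up. It reaches x 16 to 36, y 43 to 62 mm. The bolt must end up over it
- keeper (a joint): How far the sliding bolt (keeper) is shoved along the fixture's +y, m: 0 to 0.006 at the start (bolt's end short of the ear), 0.028 = end of its stroke, fully across over the ear. While the plunger is up the ear blocks the bolt. Friction about 2 N; it stays where it is left
- lever (a point): Middle of the pushed face (looks to fixture -y) of the red lever fixed on the bolt: fixture x 0, y -8 mm + keeper travel, z 106.5 mm. The lever reaches over the push bar, x -18 to 34 mm, 8 mm thick (toward +y), z 99 to 114 mm: 3 mm above the bar when that is up. Fingertips pressing the bar on the lever's -y side shove it when they move to +y while staying down
- spray: Bystander: a white and red spray can 54 mm across and 165 mm tall overall, standing; origin at the centre of its base
- tray: Bystander: a small blue parts tray 130 x 100 x 35 mm with spare parts in it; origin at the centre of its underside
- screwdriver: Bystander: a screwdriver with a black round handle, 170 mm long, lying on the bench along its x axis; origin on its underside
Mind the look-alikes: they are no part of the job. There is more than one size of the part that bears insert_mid; the job needs the middle-sized.

How it is judged:
By the outcome, as a careful person would: the job done as asked, in the order asked, and still so for the second after the job is handed in, with the robot touching nothing.
It also fails if it takes over 46 s, if anything falls off the work surface, if the arm or the gripper's body presses on something with over 40 N, if the wrist force passes 120 N, or if a joint passes its speed limit or range.

## Robot

A 7-joint arm with a two-finger parallel gripper is mounted at the origin on the work surface. World frame = base frame: x ahead of the robot, y to its left, z up, the work surface at z = 0. Lengths are in m, angles in rad, forces in N, time in s.
With the tool pointing down it reaches from about 0.425 to 0.95 m from the base axis. Payload 16.7 kg.
Tool frame: the origin (TCP) lies at the very end of the fingers, on their centre line; the grasp point (between the pads) lies 19 mm behind it; y points along the fingers, z is the direction in which the jaws open and shut, and the axes are right-handed (so a half turn about y gives the same grasp; the last joint's range is limited). The gripper opens to 94 mm and grips with 3 to 60 N. Pads are 16 mm wide; open, the fingers measure 119 mm over their backs; the gripper's body (75 mm by 177 mm) begins 78 mm behind the grasp point.
Start: joints at [-1.46, 0.426, 0.074, 1.606, -0.034, 1.111, -0.067], TCP at [0.174, 0.652, 0.205] pointing down, gripper open.
Joint ranges: [-2.85, 2.85], [-0.5, 2.14], [-1.23, 1.37], [0.21, 2.46], [-1.02, 4.16], [0.16, 2.05], [-2.73, 2.73]. Speed limits (rad/s): [1.89, 1.89, 2.39, 2.39, 3.01, 3.01, 3.01].

## Interface

Orientations are given as a 3x3 rotation matrix whose columns are the frame's x, y, z axes.
In Python, from bench import bot gives the robot as it stands. The module is installed in compiled form; this text tells all that it offers.
- The arm moves only by the tool drive_tool, never from a script. Its argument "series" is text: rows parted by semicolons, each of 7 numbers parted by spaces: the shift along the tool's x, y, z in mm, then the turn, a rotation vector about the tool's x, y, z in degrees, then the opening in per cent of the stroke, from 0 (shut) to 100 (fully open). A call has 1 to 12 rows; each row is the pose to reach, as a shift and turn from the pose commanded when the call began, along the tool's axes at that moment; what a row does not reach only later rows make up. A row lasts 1/12 s, in which the tool goes at most 41.7 mm and 7.16 degrees, less where a joint would pass 70% of its speed; a pose out of reach is approached as far as the arm can. A call with a gripper value outside its range is refused whole. The fingers move at their own pace and stop on an object; "force" is the grip in N (left out, the last holds). Time passes only in rows, so rows that repeat a pose let the fingers close. It gives the time, the measured TCP pose, the force and the opening at its end, in the units of the state.
- bot.read_state(): the state, without advancing time (a new reading comes with each control period).
- bot.snapshot(name): name is "scene" or "side" or "wrist"; returns a dict with "frame" (480x640x3 uint8, red, green, blue), "fx", "fy", "cx", "cy" (pixels), "R" (3x3) and "t" (3): a world point X has camera coordinates R X + t. Camera axes: x right, y down, z forward; pixel columns grow to the right and rows downward; lengths in m; the calibration is good to about 2 mm. A picture is of the moment at which its call begins. There is no depth.
- bot.hand_in(): hands the job in, once; it reports no verdict.
The state is a dict: "t": time; "q": joint angles; "joint_velocities": joint speeds; "effort": joint torques, N m; "tool_pos": TCP position; "eef_rot": TCP orientation; "contact_force": force on the tool from outside, world axes, zero at the start; "ft_torque": the same for the moment, N m; "opening": finger opening in m.
Only numpy, scipy, OpenCV 4.12 (cv2) and the standard library are available. Lean on these libraries where they do the work, as an engineer would, in place of code of your own. Each camera call takes 0.05 s, during which the arm holds its last target.

## Working session

There is one attempt and no reset: what is moved stays moved. The work goes in short steps, Python scripts to look and compute and a tool call to move; the robot and the scene stay as the last step left them, time stands still between calls to the robot, and variables do not carry over. Pictures are saved under pics/ and viewed, and the job is handed in when it is done.

Besides the shell and the picture viewer there is one more tool, called after "Request:" by a JSON object that holds its "fn" and its "kwargs", one argument or row to a line. drive_tool: Moves the arm, as the interface text tells. Its arguments: {"type":"object","properties":{"series":{"type":"string"},"force":{"type":"number"}},"required":["series"]}

```bash
mkdir -p pics; ls
cat > h.py <<'E'
import numpy as np, cv2, json
from bench import bot
def snap(n,f):
    s=bot.snapshot(n); cv2.imwrite(f,cv2.cvtColor(s["frame"],cv2.COLOR_RGB2BGR)); 
    np.savez(f[:-4]+'.npz',**{k:s[k] for k in s}); return s
def K(s): return np.array([[s["fx"],0,s["cx"]],[0,s["fy"],s["cy"]],[0,0,1.]])
def ray(s,u,v):
    R=np.array(s["R"]);t=np.array(s["t"]); d=R.T@np.array([(u-s["cx"])/s["fx"],(v-s["cy"])/s["fy"],1]); return -R.T@t,d/np.linalg.norm(d)
def onz(s,u,v,z):
    o,d=ray(s,u,v); return o+d*(z-o[2])/d[2]
def proj(s,X):
    c=np.array(s["R"])@np.array(X)+np.array(s["t"]); return np.array([s["fx"]*c[0]/c[2]+s["cx"],s["fy"]*c[1]/c[2]+s["cy"]])
def load(f): 
    z=np.load(f); return {k:z[k] for k in z.files}
E
python3 - <<'E'
from h import *
for n in["scene","side","wrist"]:
    s=snap(n,f"pics/{n}0.png"); R=np.array(s["R"]); print(n,s["fx"],-R.T@s["t"],R[2])
st=bot.read_state(); print(st["t"],st["tool_pos"],np.round(st["eef_rot"],3),st["opening"])
E
```

```text
pics
scene 564.985757716113 [1.20836941 0.52234422 0.74119555] [-0.63435884 -0.46091565 -0.62060102]
side 497.72495956376315 [ 0.17651651 -0.66676915  0.83419129] [ 0.3228493   0.65195633 -0.6860913 ]
wrist 414.92389051354394 [0.09909481 0.67068105 0.38337173] [ 0.25309216 -0.06863507 -0.96500445]
0.15 [0.17397566 0.65185292 0.20496328] [[ 0.966 -0.     0.258]
 [-0.258 -0.001  0.966]
 [ 0.    -1.    -0.001]] 0.09372091879537488
```

View pics/scene0.png

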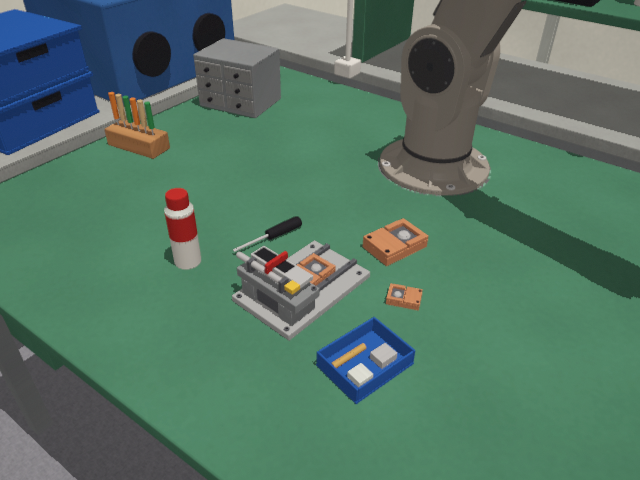

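View pics/side0.png

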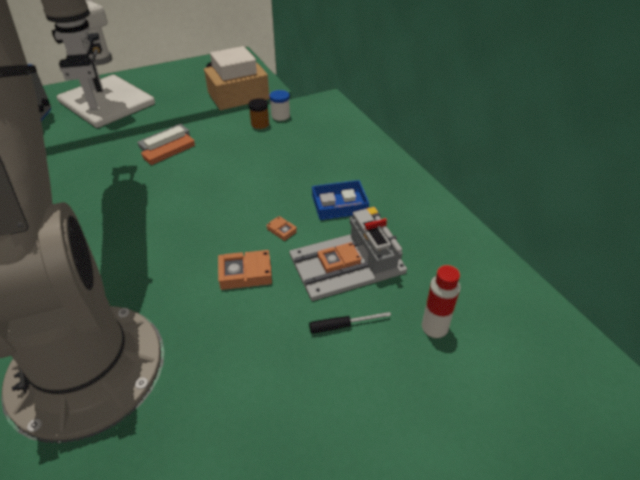

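View pics/wrist0.png

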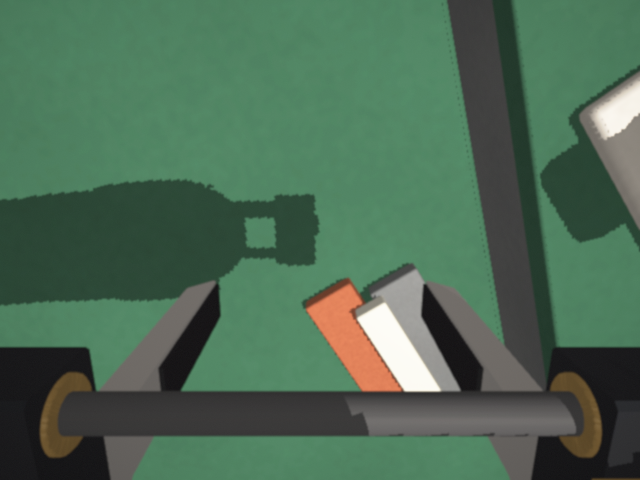

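Candidates for the insert in the scene view are copper blocks at (316,268) on the bed between the rails, (395,240), large and loose, and (404,296), small and loose. By the description it is the one on the bed at (316,268). In the side view these are at (338,258), (245,268) and (282,228). I'll check with close crops.

Run:
```python
import cv2
a=cv2.imread('pics/scene0.png')[215:345,220:440]; cv2.imwrite('pics/c1.png',cv2.resize(a,(792,468),interpolation=cv2.INTER_CUBIC))
a=cv2.imread('pics/side0.png')[195:305,275:425]; cv2.imwrite('pics/c2.png',cv2.resize(a,(750,550),interpolation=cv2.INTER_CUBIC))
```

```text
(no output)
```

View pics/c1.png

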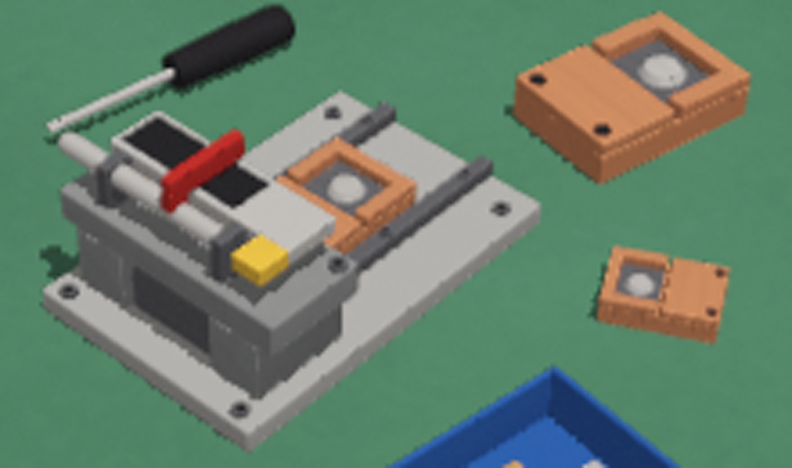

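View pics/c2.png

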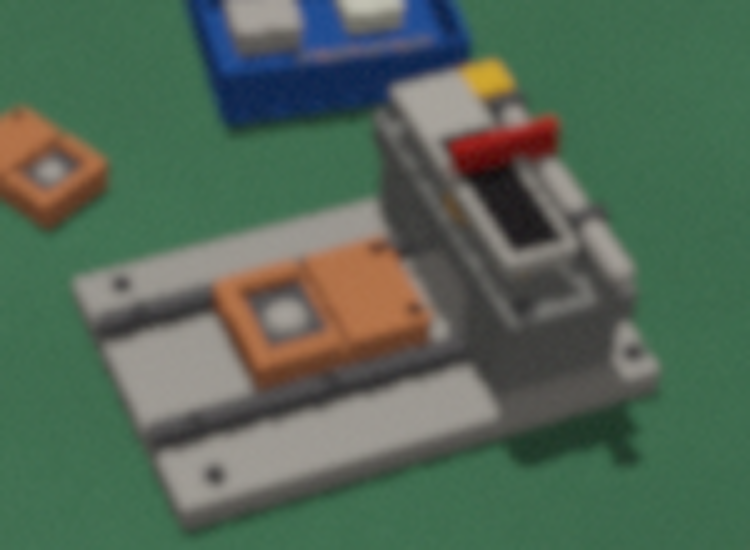

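```bash
cat > fit.py <<'E'
from h import *
from scipy.optimize import least_squares
A=load('pics/scene0.npz');B=load('pics/side0.npz')
ca=lambda u,v:(u/3.6+220-.36,v/3.6+215-.36); cb=lambda u,v:(u/5+275-.4,v/5+195-.4)
obs=[(A,ca(340,92),(-170,-75,15)),(A,ca(540,207),(-170,75,15)),(A,ca(250,438),(60,75,15)),(A,ca(45,297),(60,-75,15)),
(B,cb(75,280),(-170,75,15)),(B,cb(187,517),(-170,-75,15)),(B,cb(657,372),(60,-75,15))]
def F(p,X):
    c,s=np.cos(p[2]),np.sin(p[2]); X=np.array(X)/1000; return np.array([p[0]+c*X[0]-s*X[1],p[1]+s*X[0]+c*X[1],X[2]])
E
python3 - <<'E'
from fit import *
f=lambda p:np.concatenate([proj(s,F(p,X))-uv for s,uv,X in obs])
r=least_squares(f,[0.6,0,0.]); p=r.x; print(p,np.degrees(p[2]),np.round(r.fun.reshape(-1,2),1))
for s,uv,X in obs: print(X,onz(s,*uv,.015))
np.save('p.npy',p)
for s,n in((A,'scene0'),(B,'side0')):
    im=cv2.imread(f'pics/{n}.png'); im=cv2.resize(im,None,fx=4,fy=4,interpolation=cv2.INTER_CUBIC)
    for X in[(0,-34,96),(-17,-62,96),(17,62,96),(-17,62,96),(26,52.5,96),(-20,-75,72),(42,75,72),(-20,75,72),(-170,30.5,25),(-170,-30.5,25)]:
        u=proj(s,F(p,X)); cv2.circle(im,(int(u[0]*4+2),int(u[1]*4+2)),4,(255,0,255),-1)
    c=proj(s,F(p,(-50,0,40)))*4; x,y=int(c[0]),int(c[1]); cv2.imwrite(f'pics/o_{n}.png',im[y-300:y+300,x-400:x+400])
# insert, top z 37
fr=lambda P:np.array([[np.cos(p[2]),np.sin(p[2])],[-np.sin(p[2]),np.cos(p[2])]])@(P[:2]-p[:2])*1000
for u,v in[(262,385),(215,285),(430,345)]:print('ins bottom/top side',fr(onz(B,*cb(u,v),.037)))
for u,v in[(335,140),(415,183)]:print('ins near top scene',fr(onz(A,*ca(u,v),.037)))
for u,v in[(165,205),(243,133)]:print('lever',fr(onz(A,*ca(u,v),.114)))
E
```

```text
[ 0.63238699  0.01704922 -0.08057367] -4.61653139692252 [[-1.2 -0.4]
 [ 0.1 -1.2]
 [-0.1 -0.5]
 [-1.5 -1.3]
 [-1.3 -0.9]
 [-1.  -2. ]
 [ 0.6 -2.1]]
(-170, -75, 15) [ 0.45654712 -0.04121949  0.015     ]
(-170, 75, 15) [0.47211149 0.10718877 0.015     ]
(60, 75, 15) [0.69895621 0.08783659 0.015     ]
(60, -75, 15) [ 0.6869203  -0.05786893  0.015     ]
(-170, 75, 15) [0.47054191 0.10144158 0.015     ]
(-170, -75, 15) [ 0.45648728 -0.04986163  0.015     ]
(60, -75, 15) [ 0.68141412 -0.06728036  0.015     ]
ins bottom/top side [-119.71864613  -40.96796038]
ins bottom/top side [-116.53695024   23.6052662 ]
ins bottom/top side [-41.86938742 -46.06467937]
ins near top scene [-115.20268376  -26.74829044]
ins near top scene [-116.61174601   29.46764835]
lever [45.3125705   9.24964677]
lever [-18.12383064  -0.89205582]
```

View pics/o_scene0.png

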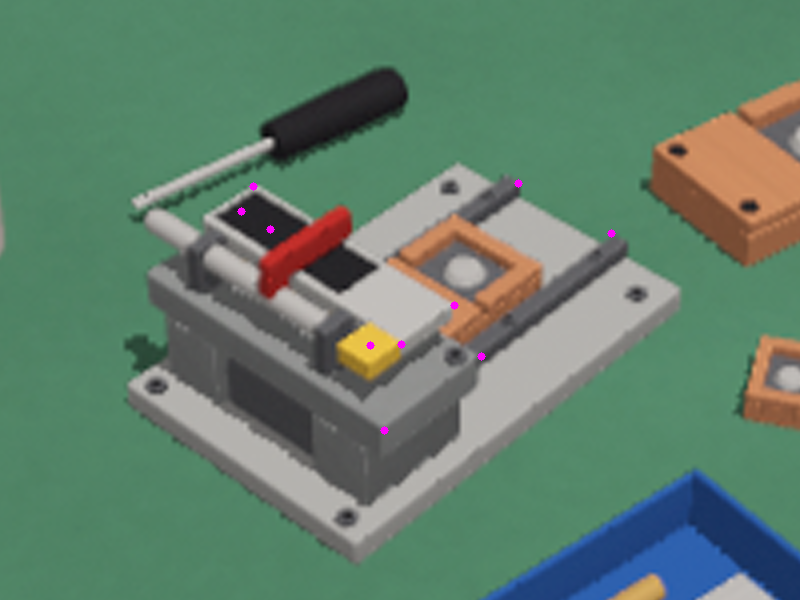

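View pics/o_side0.png

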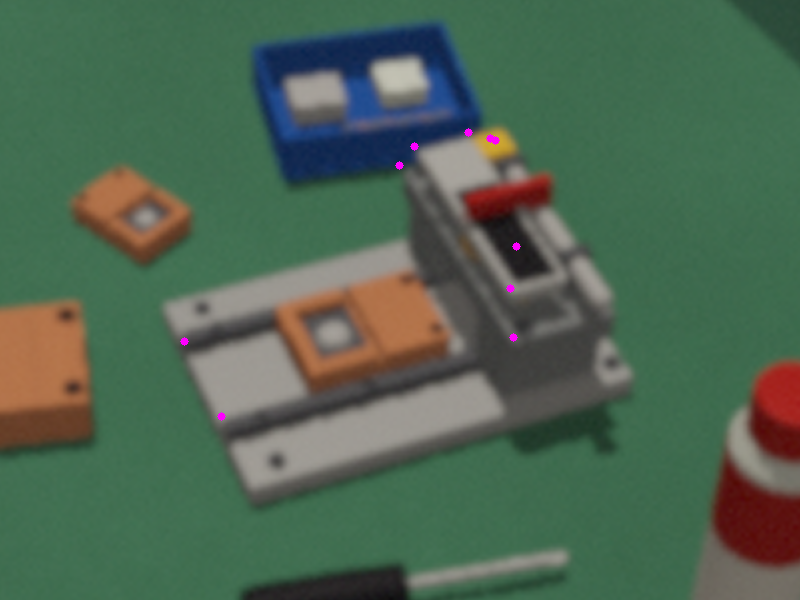

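```bash
cat >> h.py <<'E'
from scipy.spatial.transform import Rotation as Ro
def goal(p,X,yawoff=0):
    """fixture point mm -> shift tool mm, turn deg, from the present measured pose"""
    st=bot.read_state();R=np.array(st["eef_rot"]);P=np.array(st["tool_pos"])
    c,s=np.cos(p[2]),np.sin(p[2]);X=np.array(X)/1000
    W=np.array([p[0]+c*X[0]-s*X[1],p[1]+s*X[0]+c*X[1],X[2]])
    y=p[2]+yawoff;Rt=np.array([[np.cos(y),0,-np.sin(y)],[np.sin(y),0,np.cos(y)],[0,-1,0]])
    Rt[:,2]=np.cross(Rt[:,0],Rt[:,1])
    print('t',st["t"],'shift',np.round(R.T@(W-P)*1000,1),'turn',np.round(np.degrees(Ro.from_matrix(R.T@Rt).as_rotvec()),2),'F',np.round(st["contact_force"],1),'tcp fix',np.round(np.array([[c,s],[-s,c]])@(P[:2]-p[:2])*1000,1),P[2]*1000)
E
python3 -c "
from h import *
p=np.load('p.npy');goal(p,(60,0,205))"
```

```text
t 0.15 shift [ 6.656e+02  5.000e-01 -4.844e+02] turn [  0.05 -10.33  -0.  ] F [ 0.1 -0.2  0.6] tcp fix [-508.   595.8] 204.9632767855578
```

Request:
{"fn": "drive_tool", "kwargs": {
  "series": "30 0 -22 0 -1 0 100;60 0 -44 0 -2 0 100;90 0 -65 0 -3 0 100;120 0 -87 0 -4 0 100;150 0 -109 0 -5 0 100;180 0 -131 0 -6 0 100;210 0 -153 0 -7 0 100;240 0 -175 0 -8 0 100;270 0 -196 0 -9 0 100;300 0 -218 0 -10 0 100;330 0 -240 0 -10.3 0 100;360 0 -262 0 -10.3 0 100"
}}

```text
t: 1.15
tool_pos: [0.4551, 0.3045, 0.2055]
eef_rot: [[0.997, -0.0, 0.08], [-0.08, 0.0, 0.997], [-0.0, -1.0, 0.0]]
contact_force: [-0.0, -0.1, 0.3]
opening: 0.0939
```

```bash
python3 -c "
from h import *
p=np.load('p.npy');goal(p,(60,0,205))"
```

```text
t 1.15 shift [ 259.9    0.5 -272.3] turn [-0.01  0.   -0.  ] F [-0.  -0.1  0.3] tcp fix [-199.9  272.3] 205.5250898377407
```

Request:
{"fn": "drive_tool", "kwargs": {
  "series": "23 0 -23 0 0 0 100;47 0 -48 0 0 0 100;71 0 -73 0 0 0 100;95 0 -99 0 0 0 100;120 0 -125 0 0 0 100;145 0 -151 0 0 0 100;170 0 -177 0 0 0 100;195 0 -203 0 0 0 100;220 0 -229 0 0 0 100;242 0 -254 0 0 0 100;260 0 -272 0 0 0 100;260 0 -272 0 0 0 100"
}}

```text
t: 2.15
tool_pos: [0.6933, 0.0081, 0.205]
eef_rot: [[0.996, 0.0, 0.086], [-0.086, -0.003, 0.996], [0.0, -1.0, -0.003]]
contact_force: [-0.6, -0.6, -0.6]
opening: 0.0939
```

```bash
python3 -c "
from h import *
p=np.load('p.npy');goal(p,(60,0,205));snap('wrist','pics/w1.png')
st=bot.read_state();print(st['tool_pos'])"
```

```text
t 2.15 shift [-1.5 -0.1  4. ] turn [ 0.15 -0.34  0.03] F [-0.6 -0.6 -0.6] tcp fix [61.5 -4. ] 204.951183188608
[0.69218243 0.0107938  0.20479229]
```

View pics/w1.png

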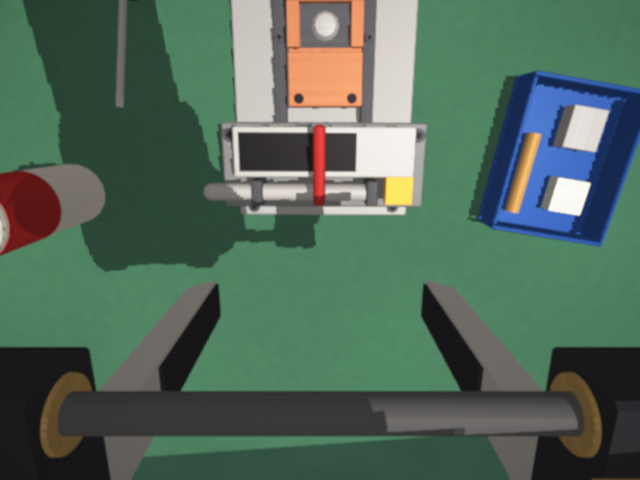

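```bash
cat > w.py <<'E'
from h import *
import sys
p=np.load('p.npy')
c,sn=np.cos(p[2]),np.sin(p[2])
fr=lambda P:np.round(np.array([[c,sn],[-sn,c]])@(P[:2]-p[:2])*1000,1)
def box(m,name,s,z):
    n,l,st,ce=cv2.connectedComponentsWithStats(m.astype(np.uint8));
    i=1+np.argmax(st[1:,4]); ys,xs=np.where(l==i); q=cv2.minAreaRect(np.stack([xs,ys],1).astype(np.float32))
    print(name,np.round(q[0],1),np.round(q[1],1),q[2]); 
    for b in cv2.boxPoints(q): print('   ',np.round(b,1),fr(onz(s,*b,z)), onz(s,*b,z))
    print('  centre',fr(onz(s,*q[0],z)))
E
python3 - <<'E'
from w import *
s=snap('wrist','pics/w2.png'); f=s["frame"].astype(int); r,g,b=f[...,0],f[...,1],f[...,2]
Y,X=np.mgrid[:480,:640]; roi=(X>200)&(X<440)&(Y<230)
box((r>200)&(g>150)&(b<110)&roi,'ear',s,.096)
box((r>g+60)&(g>b+20)&(g<180)&(b>40)&(Y<115)&roi,'insert',s,.037)
box((r>120)&(g<60)&(b<60)&roi,'lever',s,.114)
st=bot.read_state();print(st['tool_pos'])
im=cv2.cvtColor(s["frame"],cv2.COLOR_RGB2BGR)[0:225,200:450]; cv2.imwrite('pics/w2c.png',cv2.resize(im,None,fx=2.6,fy=2.6,interpolation=cv2.INTER_CUBIC))
im=cv2.resize(im,None,fx=3.2,fy=3.2,interpolation=cv2.INTER_CUBIC)[-600:]; cv2.imwrite('pics/w2d.png',im)
E
```

```text
ear [309.  71.] [46. 30.] 0.0
    [286.  86.] [-44.9 -24.6] [ 0.5856866  -0.00386766  0.096     ]
    [286.  56.] [-62.9 -24.1] [ 0.56774477 -0.00194732  0.096     ]
    [332.  56.] [-62.8   5.3] [0.57024607 0.02737006 0.096     ]
    [332.  86.] [-44.7   5.3] [0.58823011 0.02597154 0.096     ]
  centre [-53.9  -9.5]
insert [321.5  54. ] [108.  77.] 90.0
    [283.   0.] [-110.9  -29.9] [ 0.51943511 -0.00385114  0.037     ]
    [360.   0.] [-110.6   27.6] [0.52432985 0.05342691 0.037     ]
    [360. 108.] [-33.8  29.1] [0.60100921 0.04882429 0.037     ]
    [283. 108.] [-34.1 -32.1] [ 0.59581344 -0.01217221  0.037     ]
  centre [-73.6  -1.3]
lever [314. 163.] [70. 10.] 90.0
    [309. 128.] [-18.4  -9.4] [0.61332197 0.00911957 0.114     ]
    [319. 128.] [-18.3  -3.2] [0.61385279 0.01535519 0.114     ]
    [319. 198.] [25.8 -3.4] [0.65780103 0.01157476 0.114     ]
    [309. 198.] [25.7 -9.9] [0.65724792 0.00506174 0.114     ]
  centre [ 3.2 -6.5]
[0.69145215 0.01289128 0.20478298]
```

View pics/w2d.png

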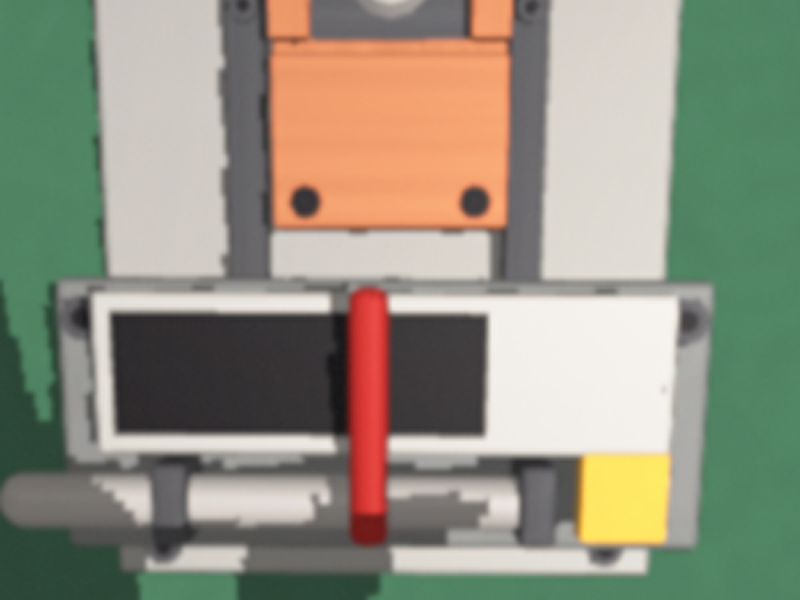

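```bash
python3 - <<'E'
from w import *
from fit import F
from scipy.optimize import least_squares
s=load('pics/w2.npz'); q=lambda U,V:(200+U/3.2-.35,37.5+V/3.2-.35)
ob=[((92,293),(-17,-62,96)),((678,296),(-17,62,96)),((98,448),(17,-62,96)),((668,455),(16,62,96)),((665,543),(36,62,96)),((580,543),(36,43,96)),((58,282),(-20,-75,72)),((713,285),(-20,75,72)),((695,547),(42,75,72))]
f=lambda P:np.concatenate([proj(s,F(P,X))-np.array(q(*u)) for u,X in ob])
r=least_squares(f,p);P=r.x;print(P,np.degrees(P[2]),np.round(r.fun.reshape(-1,2),1))
np.save('p.npy',P)
c,sn=np.cos(P[2]),np.sin(P[2]); fr=lambda W:np.array([[c,sn],[-sn,c]])@(W[:2]-P[:2])*1000
for u in((272,228),(508,228)): print('ins far',fr(onz(s,*q(*u),.037)))
for u in((350,400),(386,400)): print('lev',fr(onz(s,*q(*u),.1135)))
E
python3 -c "
from h import *
p=np.load('p.npy')
goal(p,(-185,0,205));goal(p,(-160,0,60))"
```

```text
[ 0.63115284  0.01417051 -0.09109542] -5.219382943355073 [[-1.5 -0.7]
 [ 1.  -0.4]
 [-0.8  2.1]
 [ 1.  -0.4]
 [ 0.2  0.7]
 [-0.3  0.5]
 [-1.9 -1.5]
 [ 1.3 -1.1]
 [ 1.1  1.6]]
ins far [-32.50147666 -28.14121055]
ins far [-32.86040225  30.50531952]
lev [ 3.78120796 -6.67148504]
lev [3.73604983 0.53147574]
t 2.25 shift [-245.2    0.    -2.2] turn [ 0.03  0.47 -0.05] F [-0.3  1.5 -0. ] tcp fix [60.2  4.2] 204.78297966243437
t 2.25 shift [-220.1  145.    -2.3] turn [ 0.03  0.47 -0.05] F [-0.3  1.5 -0. ] tcp fix [60.2  4.2] 204.78297966243437
```

Request:
{"fn": "drive_tool", "kwargs": {
  "series": "-15 0 0 0 0.5 0 0;-45 0 -1 0 0.5 0 0;-75 0 -2 0 0.5 0 0;-105 0 -2 0 0.5 0 0;-135 0 -2 0 0.5 0 0;-163 0 -2 0 0.5 0 0;-187 20 -2 0 0.5 0 0;-205 48 -2 0 0.5 0 0;-205 76 -2 0 0.5 0 0;-205 102 -2 0 0.5 0 0;-205 115 -2 0 0.5 0 0;-205 115 -2 0 0.5 0 0",
  "force": 30
}}

```text
t: 3.25
tool_pos: [0.4846, 0.0295, 0.0882]
eef_rot: [[0.996, -0.004, 0.088], [-0.088, -0.001, 0.996], [-0.004, -1.0, -0.001]]
contact_force: [-0.7, 0.4, 1.0]
opening: 0.0175
```

```bash
python3 -c "
from h import *
p=np.load('p.npy');goal(p,(-142,0,23))
snap('side','pics/s1.png');goal(p,(-142,0,23));print(bot.read_state()['opening'])
a=cv2.imread('pics/s1.png')[120:330,260:440];cv2.imwrite('pics/s1c.png',cv2.resize(a,(514,600)))
"
```

```text
t 3.25 shift [ 5.6 65.2 -1.9] turn [ 0.06  0.19 -0.22] F [-0.7  0.4  1. ] tcp fix [-147.3    1.9] 88.2404122312663
t 3.3 shift [ 4.4 66.8 -1.9] turn [ 0.04  0.16 -0.14] F [ 0.3 -0.5  0.9] tcp fix [-146.3    1.9] 89.76369015479908
0.013566742016825385
```

View pics/s1c.png

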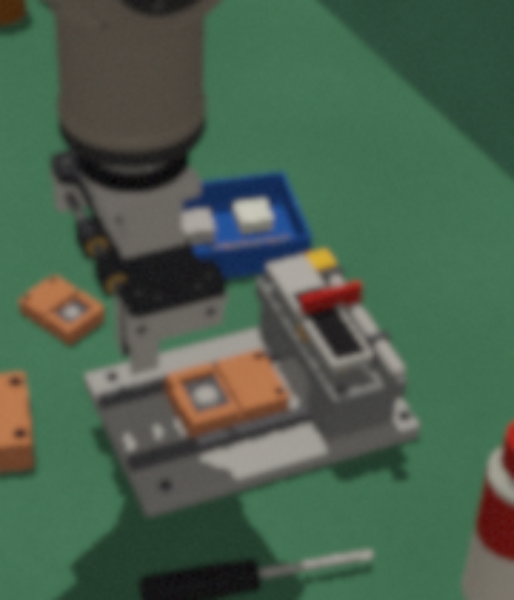

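Request:
{"fn": "drive_tool", "kwargs": {
  "series": "2 15 -2 0 0.1 0 0;2 32 -2 0 0.1 0 0;2 48 -2 0 0.1 0 0;2 60 -2 0 0.1 0 0;2 66 -2 0 0.1 0 0;2 66 -2 0 0.1 0 0;2 66 -2 0 0.1 0 0;2 66 -2 0 0.1 0 0"
}}

```text
t: 3.97
tool_pos: [0.4894, 0.0267, 0.0255]
eef_rot: [[0.996, 0.001, 0.091], [-0.091, 0.0, 0.996], [0.001, -1.0, 0.001]]
contact_force: [-0.1, -0.8, 1.4]
opening: 0.0007
```

```bash
python3 -c "
from h import *
p=np.load('p.npy');goal(p,(-66,0,23))
"
```

```text
t 3.9667 shift [76.3  2.6  0.4] turn [-0.03 -0.01  0.07] F [-0.1 -0.8  1.4] tcp fix [-142.3   -0.4] 25.54505840146142
```

Request:
{"fn": "drive_tool", "kwargs": {
  "series": "6 1 0 0 0 0 0;13 1 0 0 0 0 0;19 1 0 0 0 0 0;25 1 0 0 0 0 0;32 1 0 0 0 0 0;38 1 0 0 0 0 0;44 1 0 0 0 0 0;50 1 0 0 0 0 0;56 1 0 0 0 0 0;62 1 0 0 0 0 0;66 1 0 0 0 0 0;68 1 0 0 0 0 0"
}}

```text
t: 4.97
tool_pos: [0.5568, 0.02, 0.0233]
eef_rot: [[0.996, -0.001, 0.092], [-0.092, -0.0, 0.996], [-0.001, -1.0, -0.0]]
contact_force: [-6.3, 0.7, 4.1]
opening: 0.0006
```

```bash
python3 -c "
from h import *
p=np.load('p.npy');goal(p,(-66,0,23))
"
```

```text
t 4.9667 shift [8.6 0.3 0.9] turn [ 0.01 -0.04 -0.04] F [-6.3  0.7  4.1] tcp fix [-74.6  -0.9] 23.320720006330983
```

Request:
{"fn": "drive_tool", "kwargs": {
  "series": "2 0 0 0 0 0 0;4 0 0 0 0 0 0;6 0 0 0 0 0 0;7 0 0 0 0 0 0;7 0 0 0 0 0 0"
}}

```text
t: 5.38
tool_pos: [0.5637, 0.0195, 0.0234]
eef_rot: [[0.996, 0.0, 0.092], [-0.092, -0.0, 0.996], [0.0, -1.0, -0.0]]
contact_force: [-0.8, -0.2, -0.9]
opening: 0.0007
```

Request:
{"fn": "drive_tool", "kwargs": {
  "series": "1 0 0 0 0 0 0;2 0 0 0 0 0 0;2 0 0 0 0 0 0"
}}

```text
t: 5.63
tool_pos: [0.565, 0.0194, 0.0234]
eef_rot: [[0.996, -0.001, 0.091], [-0.091, 0.0, 0.996], [-0.001, -1.0, -0.0]]
contact_force: [-5.3, 0.7, 1.4]
opening: 0.0005
```

```bash
python3 -c "
from h import *
p=np.load('p.npy');goal(p,(-66,0,23))
"
```

```text
t 5.6333 shift [0.3 0.4 0.8] turn [ 0.   -0.03 -0.05] F [-5.3  0.7  1.4] tcp fix [-66.3  -0.8] 23.426293353454405
```

Request:
{"fn": "drive_tool", "kwargs": {
  "series": "1 0 0 0 0 0 0;2 0 0 0 0 0 0;2 0 0 0 0 0 0"
}}

```text
t: 5.88
tool_pos: [0.5651, 0.0194, 0.0232]
eef_rot: [[0.996, -0.005, 0.091], [-0.091, 0.0, 0.996], [-0.005, -1.0, -0.0]]
contact_force: [-16.8, 1.2, 10.9]
opening: 0.0004
```

Request:
{"fn": "drive_tool", "kwargs": {
  "series": "1 0 0 0 0 0 0;2 0 0 0 0 0 0;2 0 0 0 0 0 0"
}}

```text
t: 6.13
tool_pos: [0.5651, 0.0194, 0.0228]
eef_rot: [[0.996, -0.008, 0.091], [-0.091, 0.001, 0.996], [-0.008, -1.0, -0.0]]
contact_force: [-25.3, 2.6, 18.3]
opening: 0.0007
```

```bash
python3 -c "
from h import *
p=np.load('p.npy');goal(p,(-66,0,23))
"
```

```text
t 6.1333 shift [ 0.2 -0.2  0.8] turn [ 0.01 -0.01 -0.47] F [-25.3   2.6  18.3] tcp fix [-66.2  -0.8] 22.834604012157715
```

Contact force climbed to 25 N with the tip stopped at fixture x -66.2 mm (insert near end -58), so the insert is home. Next I back off, rise and go above the press strip.

Request:
{"fn": "drive_tool", "kwargs": {
  "series": "-6 -1 0 0 0 0 0;-14 -1 0 0 0 0 0;-24 -10 -2 0 0 0 0;-28 -35 -6 0 0 0 0;-28 -65 -12 0 0 0 0;-28 -95 -20 0 0 0 0;-28 -120 -28 0 0 0 0;-20 -125 -34 0 0 0 0;0 -125 -34 0 0 0 0;25 -125 -34 0 0 0 0;50 -125 -34 0 0 0 0;62 -125 -34 0 0 0 0"
}}

```text
t: 7.13
tool_pos: [0.6308, -0.0206, 0.1483]
eef_rot: [[0.996, 0.002, 0.091], [-0.091, -0.0, 0.996], [0.002, -1.0, -0.0]]
contact_force: [-1.6, 1.2, -0.4]
opening: 0.0005
```

```bash
python3 -c "
from h import *
p=np.load('p.npy');goal(p,(0,-34,100))
snap('wrist','pics/w3.png');snap('scene','pics/sc3.png');goal(p,(0,-34,100))
a=cv2.imread('pics/sc3.png')[200:345,220:410];cv2.imwrite('pics/sc3c.png',cv2.resize(a,(760,580),interpolation=cv2.INTER_CUBIC))
"
```

```text
t 7.1333 shift [-3.  48.3  0.7] turn [ 0.   -0.01  0.13] F [-1.6  1.2 -0.4] tcp fix [  2.9 -34.7] 148.34717749077794
t 7.2333 shift [-1.9 47.8  0.9] turn [ 0.04 -0.03  0.06] F [-0.6  0.2  0.2] tcp fix [  1.8 -34.9] 147.85057147077907
```

View pics/w3.png

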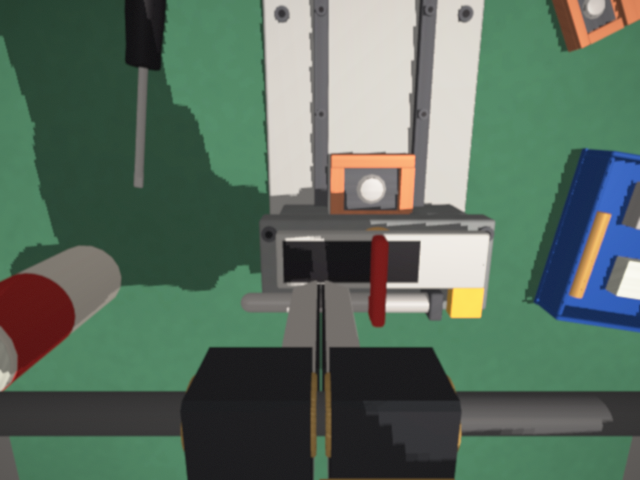

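View pics/sc3c.png

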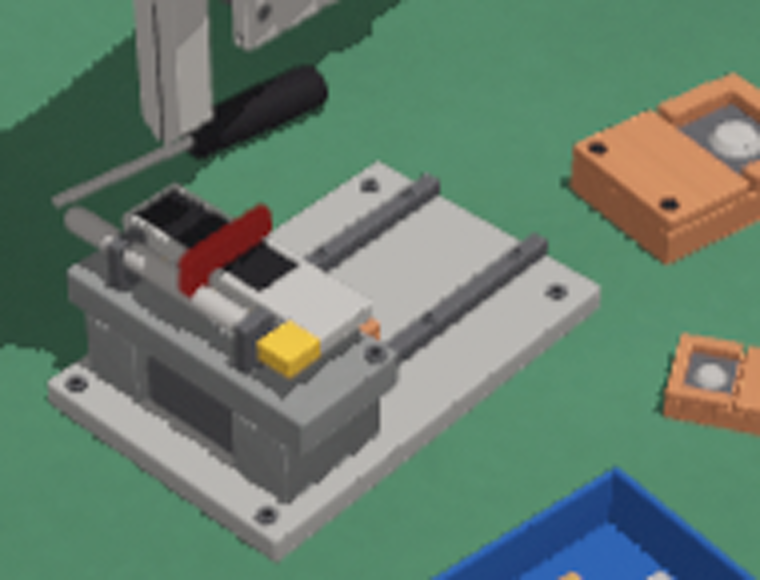

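The wrist picture shows the insert's near edge at (372,154), with the rest under the bridge. The tips are over the black strip at about (320,285), and the lever at (378,280) is well to their right. Now I press.

Request:
{"fn": "drive_tool", "kwargs": {
  "series": "-1 10 1 0 0 0 0;-1 22 1 0 0 0 0;-1 34 1 0 0 0 0;-1 42 1 0 0 0 0;-1 46 1 0 0 0 0;-1 48 1 0 0 0 0;-1 48 1 0 0 0 0;-1 48 1 0 0 0 0"
}}

```text
t: 7.9
tool_pos: [0.6273, -0.0195, 0.1007]
eef_rot: [[0.996, 0.0, 0.091], [-0.091, -0.0, 0.996], [0.0, -1.0, -0.0]]
contact_force: [-0.4, -0.4, -0.2]
opening: 0.0005
```

```bash
python3 -c "
from h import *
p=np.load('p.npy');goal(p,(0,-34,83))
s=load('pics/w3.npz');P=onz(s,372,154,.037);c,sn=np.cos(p[2]),np.sin(p[2]);print(np.array([[c,sn],[-sn,c]])@(P[:2]-p[:2]))
"
```

```text
t 7.9 shift [ 0.8 17.7 -0.2] turn [ 0.   -0.03  0.02] F [-0.4 -0.4 -0.2] tcp fix [ -0.8 -33.8] 100.72024086672279
[-0.05821104 -0.00042915]
```

Near end measured at x -58.2, so the insert is home. Pressing down stepwise.

Request:
{"fn": "drive_tool", "kwargs": {
  "series": "0 2 0 0 0 0 0;0 4 0 0 0 0 0;0 6 0 0 0 0 0;0 8 0 0 0 0 0;0 10 0 0 0 0 0;0 12 0 0 0 0 0;0 12 0 0 0 0 0;0 12 0 0 0 0 0"
}}

```text
t: 8.57
tool_pos: [0.6274, -0.0194, 0.0886]
eef_rot: [[0.996, 0.001, 0.091], [-0.091, 0.0, 0.996], [0.001, -1.0, 0.0]]
contact_force: [-0.5, -0.3, 5.8]
opening: 0.0002
```

Request:
{"fn": "drive_tool", "kwargs": {
  "series": "0 1 0 0 0 0 0;0 2 0 0 0 0 0;0 3 0 0 0 0 0;0 4 0 0 0 0 0;0 4 0 0 0 0 0;0 4 0 0 0 0 0"
}}

```text
t: 9.07
tool_pos: [0.6275, -0.0194, 0.0851]
eef_rot: [[0.996, 0.001, 0.092], [-0.092, 0.0, 0.996], [0.001, -1.0, 0.0]]
contact_force: [-2.7, 0.8, 11.0]
opening: 0.0006
```

```bash
python3 -c "
from h import *
p=np.load('p.npy');goal(p,(0,-34,83))
"
```

```text
t 9.0667 shift [ 0.6  2.1 -0.2] turn [-0.01 -0.03  0.04] F [-2.7  0.8 11. ] tcp fix [ -0.6 -33.8] 85.08067383926164
```

Request:
{"fn": "drive_tool", "kwargs": {
  "series": "0 1 0 0 0 0 0;0 2 0 0 0 0 0;0 3 0 0 0 0 0;0 3 0 0 0 0 0;0 3 0 0 0 0 0"
}}

```text
t: 9.48
tool_pos: [0.6275, -0.0194, 0.0823]
eef_rot: [[0.996, 0.001, 0.092], [-0.092, 0.0, 0.996], [0.001, -1.0, 0.0]]
contact_force: [-4.4, -0.1, 15.1]
opening: 0.0005
```

Request:
{"fn": "drive_tool", "kwargs": {
  "series": "0 1 0 0 0 0 0;0 2 0 0 0 0 0;0 2 0 0 0 0 0;0 2 0 0 0 0 0"
}}

```text
t: 9.82
tool_pos: [0.6277, -0.0195, 0.0819]
eef_rot: [[0.996, 0.002, 0.092], [-0.092, 0.001, 0.996], [0.001, -1.0, 0.001]]
contact_force: [-12.8, 1.0, 40.3]
opening: 0.0005
```

```bash
python3 -c "
from h import *
p=np.load('p.npy');goal(p,(0,8,82.5))
"
```

```text
t 9.8167 shift [ 0.3 -0.5 41.8] turn [-0.06 -0.05  0.08] F [-12.8   1.   40.3] tcp fix [ -0.4 -33.8] 81.94254952952777
```

Request:
{"fn": "drive_tool", "kwargs": {
  "series": "0 -1 0 0 0 0 0;0 -1 4 0 0 0 0;0 -1 8 0 0 0 0;0 -1 12 0 0 0 0;0 -1 16 0 0 0 0;0 -1 20 0 0 0 0;0 -1 24 0 0 0 0;0 -1 28 0 0 0 0;0 -1 32 0 0 0 0;0 -1 36 0 0 0 0;0 -1 36 0 0 0 0"
}}

```text
t: 10.73
tool_pos: [0.6317, 0.0131, 0.0822]
eef_rot: [[0.996, 0.003, 0.094], [-0.094, -0.003, 0.996], [0.003, -1.0, -0.003]]
contact_force: [-2.8, -12.6, 22.3]
opening: 0.0003
```

```bash
python3 -c "
from h import *
p=np.load('p.npy');goal(p,(0,8,82.5))
"
```

```text
t 10.7333 shift [-0.7 -0.3  9. ] turn [ 0.16 -0.16  0.18] F [ -2.8 -12.6  22.3] tcp fix [ 0.6 -1. ] 82.20104704346389
```

Request:
{"fn": "drive_tool", "kwargs": {
  "series": "0 0 2 0 0 0 0;0 0 4 0 0 0 0;0 0 6 0 0 0 0;0 0 8 0 0 0 0;0 0 8 0 0 0 0"
}}

```text
t: 11.15
tool_pos: [0.6324, 0.0207, 0.0822]
eef_rot: [[0.996, 0.003, 0.094], [-0.094, -0.003, 0.996], [0.003, -1.0, -0.003]]
contact_force: [-3.1, -14.9, 23.1]
opening: 0.0004
```

Request:
{"fn": "drive_tool", "kwargs": {
  "series": "0 0 1 0 0 0 0;0 0 2 0 0 0 0;0 0 3 0 0 0 0;0 0 3 0 0 0 0"
}}

```text
t: 11.48
tool_pos: [0.6326, 0.0229, 0.0822]
eef_rot: [[0.996, 0.003, 0.095], [-0.095, -0.004, 0.996], [0.003, -1.0, -0.003]]
contact_force: [-3.7, -18.7, 22.3]
opening: 0.0004
```

```bash
python3 -c "
from h import *
p=np.load('p.npy');goal(p,(0,8,82.5))
"
```

```text
t 11.4833 shift [-0.6 -0.3 -0.8] turn [ 0.2  -0.21  0.17] F [ -3.7 -18.7  22.3] tcp fix [0.6 8.8] 82.19217519996829
```

Request:
{"fn": "drive_tool", "kwargs": {
  "series": "0 0 1 0 0 0 0;0 0 2 0 0 0 0;0 0 2 0 0 0 0;0 0 2 0 0 0 0"
}}

```text
t: 11.82
tool_pos: [0.6326, 0.023, 0.0822]
eef_rot: [[0.995, 0.002, 0.096], [-0.096, -0.005, 0.995], [0.003, -1.0, -0.005]]
contact_force: [-4.9, -26.3, 24.4]
opening: 0.0004
```

```bash
python3 -c "
from h import *
p=np.load('p.npy');goal(p,(0,8,82.5))
for n in('scene','side'): snap(n,f'pics/{n}5.png')
a=cv2.imread('pics/scene5.png')[200:330,220:370];cv2.imwrite('pics/sc5c.png',cv2.resize(a,(690,598),interpolation=cv2.INTER_CUBIC))
"
```

```text
t 11.8167 shift [-0.6 -0.3 -0.9] turn [ 0.29 -0.29  0.16] F [ -4.9 -26.3  24.4] tcp fix [0.6 8.9] 82.19989125569154
```

View pics/sc5c.png

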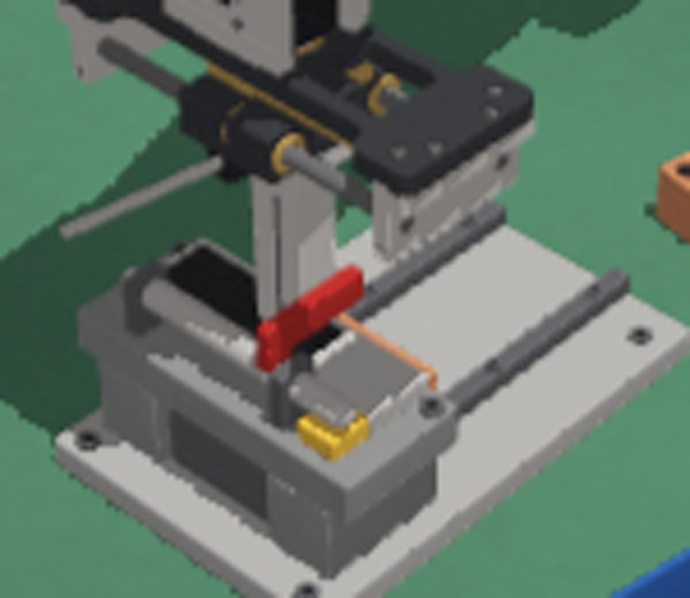

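Travel stalled at tip y 8.9 while the side force rose to 26 N, so the bolt is at the end of its stroke. The picture shows the bolt's end over the yellow ear at (335,420). I back off the lever while still down, then lift.

Request:
{"fn": "drive_tool", "kwargs": {
  "series": "0 0 -3 0 0 0 0;0 0 -6 0 0 0 0;0 0 -9 0 0 0 0;0 0 -12 0 0 0 0;0 -3 -14 0 0 0 0;0 -6 -14 0 0 0 0;0 -12 -14 0 0 0 0;0 -24 -14 0 0 0 0;0 -45 -14 0 0 0 0;0 -70 -14 0 0 0 0;0 -95 -14 0 0 0 0;0 -120 -14 0 0 0 0"
}}

```text
t: 12.92
tool_pos: [0.63, 0.0151, 0.2023]
eef_rot: [[0.996, -0.0, 0.092], [-0.092, -0.0, 0.996], [-0.0, -1.0, -0.0]]
contact_force: [0.3, 0.7, 0.2]
opening: 0.0005
```

Request:
{"fn": "drive_tool", "kwargs": {
  "series": "15 0 0 0 0 0 0;35 0 0 0 0 0 0;55 0 0 0 0 0 0;65 0 0 0 0 0 0;65 0 0 0 0 0 0"
}}

```text
t: 13.33
tool_pos: [0.6963, 0.0091, 0.2006]
eef_rot: [[0.996, 0.0, 0.092], [-0.092, -0.001, 0.996], [0.0, -1.0, -0.001]]
contact_force: [-0.9, -0.1, -0.6]
opening: 0.0006
```

Run:
```python
from h import *
p=np.load('p.npy');goal(p,(0,8,82.5))
for n in('wrist','scene','side'): snap(n,f'pics/{n}6.png')
a=cv2.imread('pics/scene6.png')[200:330,220:370];cv2.imwrite('pics/sc6c.png',cv2.resize(a,(690,598),interpolation=cv2.INTER_CUBIC))
a=cv2.imread('pics/wrist6.png')[80:330,200:520];cv2.imwrite('pics/w6c.png',cv2.resize(a,(768,600),interpolation=cv2.INTER_CUBIC))
```

```text
t 13.3333 shift [-65.4 118.1   7.2] turn [ 0.05 -0.05  0.01] F [-0.9 -0.1 -0.6] tcp fix [65.4  0.9] 200.6407175065882
```

View pics/sc6c.png

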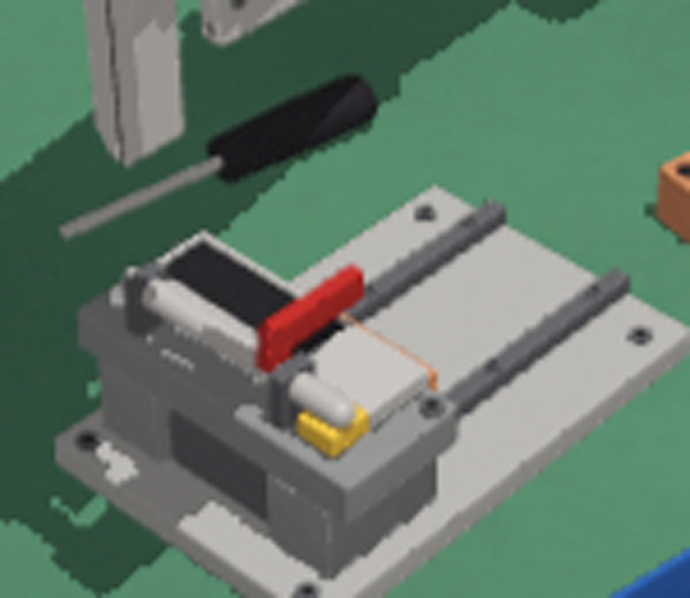

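View pics/w6c.png

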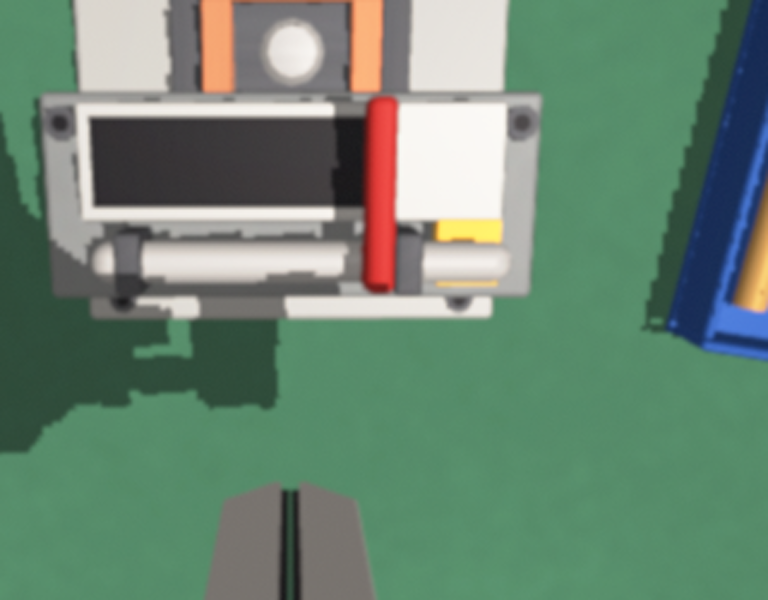

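View pics/side6.png

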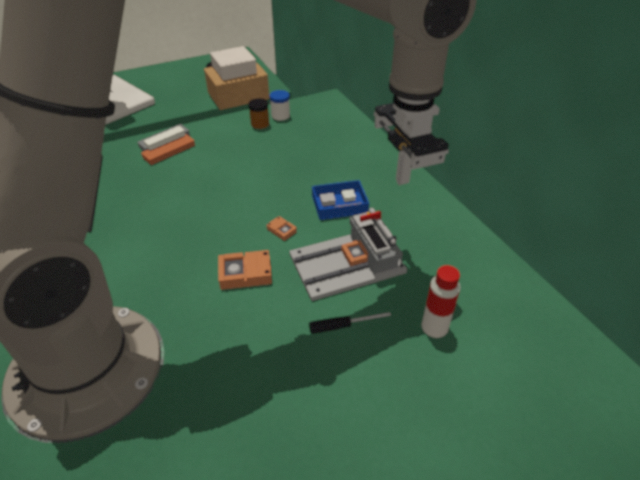

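Run:
```python
from h import *
p=np.load('p.npy');s=load('pics/wrist6.npz');c,sn=np.cos(p[2]),np.sin(p[2])
for u,v,z,n in((365,190,.112,'lever face'),(397,190,.112,'lever far'),(508,262,.090,'bolt end'),(435,228,.0845,'ear left'),(502,228,.0845,'ear right')):
    P=onz(s,200+u/2.4,80+v/2.4,z);print(n,np.round(np.array([[c,sn],[-sn,c]])@(P[:2]-p[:2])*1000,1))
bot.hand_in();print(bot.read_state()['t'])
```

```text
lever face [ 6.1 19.8]
lever far [ 6.1 28.3]
bolt end [28.2 63.4]
ear left [18.9 42.6]
ear right [18.9 62.3]
the job is handed in; nothing more can be done
the job is handed in; nothing more can be done
```

The insert is clamped: it sits home against the end stop, and the bolt is fully across the yellow ear, holding the plunger down after I let go. I handed the job in at about 13.5 s of robot time, with the arm clear of everything.

- **Insert:** I pushed it along the bed until it stopped and the force rose to 25 N. Before pressing, the camera put its near end at fixture x -58.2 mm, against -58 nominal; afterwards it still looked home by eye.
- **Plunger:** I pressed the bar until it bottomed at about 14 mm of travel. The fingertip force peaked at about 40 N, well under the 120 N wrist limit. The 40 N limit is for the arm and gripper body, and only the fingertips were pressing.
- **Bolt and lever:** With the bar held down I slid the fingertips to +y until the lever stalled at 26 N. After release, the lever face measured y 19.8 mm (20 is full stroke). The bolt's end was at y 63.4 mm, past the ear's far edge at 62.3 mm, and the bar stayed down.
- **Bystanders:** In the last side view the spray can, tray and screwdriver are where they started. I compared these by eye only.
- **Disagreement:** My first fixture pose, from the scene and side cameras, had those two differing by 5–9 mm. I replaced it with a close wrist-camera fit, and the contact positions agreed with that to within about 1 mm.

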